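# Cycle board carriers through a sliding test tray

### The job

The red carrier in the yellow test bay has been tested: slide it over onto the uncovered red floor patch, then slide the green carrier into the test bay and press it against the sprung brass contact ahead of it with about 10 N (never beyond 13 N) for at least half a second, and last slide the white carrier on into the place that green left, so that the loading corner is empty for the next board. Slide the carriers one at a time without lifting them or forcing them against the tray, let go of them, and leave the other things on the bench alone.

Things in the scene. Friction and masses are not known exactly. Their poses are not given: they have to be found in the camera images.
- tray: fixed square tray, 188 mm outside, origin: centre of its underside on the bench, x and y along its sides. Slick floor 8 mm above the bench; walls 12 mm thick, tops at 20 mm, inner faces at +-82 mm. 2 x 2 places, knobs 77.5 mm apart, 24 mm play along each side: test bay at the +x +y corner, loading corner at -x -y; of the other two, one is empty with the red patch and green stands in the other, either way round
- test_bay (a point): point on the tray floor, middle of the yellow patch of the test bay, 38 mm along +x and +y from the tray's middle. A carrier centred at 34.5 mm, 34.5 mm just clears both contacts
- load_corner (a point): point on the tray floor where the white carrier's centre stands at first: loading corner, 43 mm along -x and -y from the tray's middle
- red_pad: thin flat red patch, 64 x 64 mm, on the tray floor in the place that is empty at first (uncovered). Origin at its middle, where the red carrier's centre belongs: a carrier centred there has 4 mm left to the wall at the end of its slide
- red_carrier: loose red carrier, a square plate 70 x 70 x 12 mm, 0.25 to 0.5 kg, with small flat components and one upright black round knob in its middle, 18 mm in diameter, 32 mm tall (its top 44 mm above the underside). Origin: centre of its underside; sides along x and y. Starts in the test bay
- green_carrier: loose green carrier, a square plate 70 x 70 x 12 mm, 0.25 to 0.5 kg, with small flat components and one upright black round knob in its middle, 18 mm in diameter, 32 mm tall (its top 44 mm above the underside). Origin: centre of its underside; sides along x and y. Starts in the corner next to the test bay that has no red patch
- white_carrier: loose white carrier, a square plate 70 x 70 x 12 mm, 0.25 to 0.5 kg, with small flat components and one upright black round knob in its middle, 18 mm in diameter, 32 mm tall (its top 44 mm above the underside). Origin: centre of its underside; sides along x and y. Starts in the loading corner
- contact_far: sprung contact in the tray's +x wall at the test bay. Origin: in the plane of the wall's inner face, at bench height, in line with the nub. The brass half-round nub (radius 12 mm) stands out of that face by 2.5 to 11 mm, an unmeasured setting. It yields 1 mm per 5 N from first touch, springs out again when let go. Outside the wall, a black housing 44 mm long, 20 deep, 24 tall
- contact_left: sprung contact in the tray's +y wall at the test bay. Origin: in the plane of the wall's inner face, at bench height, in line with the nub. The brass half-round nub (radius 12 mm) stands out of that face by 2.5 to 11 mm, an unmeasured setting. It yields 1 mm per 5 N from first touch, springs out again when let go. Outside the wall, a black housing 44 mm long, 20 deep, 24 tall
- screwdriver: loose screwdriver lying on the bench beside the tray on its +y side; leave alone
- flux_jar: loose amber jar, 44 mm in diameter, 50 mm tall, on the bench beyond the tray; leave alone
- solder_spool: loose blue spool, 52 mm in diameter, 36 mm tall, on the bench beside the tray on its -y side; leave alone
Mind the look-alikes: they are no part of the job. Leave any pink or purple look-alike of the white_carrier alone.

How it is judged (in metres and radians):
On the way, in this order (a step that is already met when the one before it is completed fails the run):
1. red carrier slid onto the red patch, centre within 10 mm (horizontal distance between red_carrier and red_pad below 0.01 m), for 0.2 s.
2. green carrier in the test bay and pressed against a sprung contact with more than 8 N for 0.5 s (horizontal distance between red_carrier and red_pad below 0.01 m and horizontal distance between green_carrier and test_bay below 0.014 m and (contact force between green_carrier and contact_far above 8 N or contact force between green_carrier and contact_left above 8 N)), for 0.5 s.
3. white carrier slid on, more than 70 mm from the loading corner (horizontal distance between red_carrier and red_pad below 0.01 m and horizontal distance between green_carrier and test_bay below 0.014 m and horizontal distance between white_carrier and load_corner above 0.07 m), for 0.2 s.
At the end, for the whole second after the job is handed in: red carrier's centre within 10 mm of the middle of the red patch, green's within 14 mm of the middle of the test bay, white's more than 70 mm from its place in the loading corner; all three flat on the tray floor (under 3 mm up), at rest and released (all of step 3 and z of each of red_carrier, green_carrier, white_carrier in the frame of tray below 0.011 m and linear speed of each of red_carrier, green_carrier, white_carrier below 0.01 m/s); the robot touches nothing.
It fails at once if a contact is pressed by a carrier with more than 13 N (contact force between any of red_carrier, green_carrier, white_carrier and contact_far above 13 N or contact force between any of red_carrier, green_carrier, white_carrier and contact_left above 13 N).
It fails at once if a carrier is forced against the tray with more than 35 N (contact force between any of red_carrier, green_carrier, white_carrier and tray above 35 N).
It fails at once if a carrier is lifted more than 6 mm off the tray floor (z of any of red_carrier, green_carrier, white_carrier in the frame of tray above 0.014 m).
It fails at once if a bystander is moved more than 20 mm (distance of any of screwdriver, flux_jar, solder_spool from where it was at the start of the episode above 0.02 m).
It also fails if it takes over 62 s, if anything falls off the work surface, if the arm or the gripper's body presses on something with over 40 N, if the wrist force passes 120 N, or if a joint passes its speed limit or range.

### The arm

A 6-joint arm with a two-finger parallel gripper is mounted at the origin on the work surface. World frame = base frame: x ahead of the robot, y to its left, z up, the work surface at z = 0. Lengths are in m, angles in degrees, forces in N, time in s.
With the tool pointing down it reaches from about 0.3 to 0.75 m from the base axis. Payload 8.5 kg.
Tool frame: the origin (TCP) lies at the very end of the fingers, on their centre line; the grasp point (between the pads) lies 19 mm behind it (grip_depth is the distance from the TCP to the grasp point, in m); z points along the fingers, y is the direction in which the jaws open and shut (so a half turn about z gives the same grasp; the last joint's range is limited). The gripper opens to 85 mm and grips with 20 to 120 N. Pads are 22 mm wide; open, the fingers measure 114 mm over their backs; the gripper's body (76 mm by 85 mm) begins 54 mm behind the grasp point. The pads swing forward as they close: fully open they stand 13 mm farther back than shut.
Start: joints at [-79.2, 21.807, 74.336, -0, 83.858, -12.336], TCP at [0.216, -0.506, 0.231] pointing down, gripper open.
Joint ranges: [-178.18, 178.18], [-50.72, 133.34], [12.68, 142.11], [-81.47, 261.47], [9.98, 163.14], [-165.26, 165.26]. Speed limits (degrees/s): [136.94, 136.94, 180, 180, 180, 180].

### API

Orientations are given as a 3x3 rotation matrix whose columns are the frame's x, y, z axes.
In Python, from rig import observe, get_image, close_job, silhouettes, grip_depth gives the robot as it stands. The module is installed in compiled form; this text tells all that it offers.
- The arm moves only by the shell command python3 -m crank 'ROWS' [FORCE]. ROWS is a JSON object of lists of equal length, an entry for each row: "slide": the shift along the tool's x, y, z in m, a list of three; "roll": the turn about the tool's z in rad; "grip": the finger opening in m, from 0 to 0.0854. A call has exactly 8 rows; each row is the pose to reach, as a shift and turn from the pose commanded when the call began, along the tool's axes at that moment; what a row does not reach only later rows make up. A row lasts 1/10 s, in which the tool goes at most 50 mm and 8.59 degrees, less where a joint would pass 70% of its speed; a pose out of reach is approached as far as the arm can. A call with a gripper value outside its range is refused whole. The fingers move at their own pace and stop on an object; FORCE is the grip in N (left out, the last holds). Time passes only in rows, so rows that repeat a pose let the fingers close, or fill a call up. It gives the time, the measured TCP pose, the force and the opening at its end, in the units of the state.
- observe(): the state, without advancing time (a new reading comes with each control period).
- get_image(name): name is "side" or "top"; returns a dict with "frame" (480x640x3 uint8, red, green, blue), "fx", "fy", "cx", "cy" (pixels), "D" ([k1, k2, p1, p2, k3] as OpenCV has them; the pictures are not rectified), "xyz" and "rotation" of the camera in the world. Camera axes: x right, y down, z forward; pixel columns grow to the right and rows downward; lengths in m; the calibration is good to about 2 mm. A picture is of the moment at which its call begins. There is no depth.
- close_job(): hands the job in, once; it reports no verdict.
Trained networks look in a picture, given as the dict that the camera call returned (one of the last four; its "shot" number tells which), for a name from the list of things; names that differ only in an ending like _2 or _b are one class to them, and where a whole thing is asked for, a point or a joint stands for the part that bears it (a point fixed in the world has none). Each returns a list of dicts, best first, with "confidence" (0 to 1); they miss things now and then, are a little off and sometimes report something else, mostly with a low value. They report only what shows in the picture. A call takes as long as a camera call. They do not tell look-alikes from the thing itself.
- silhouettes(target, picture): "pixels" (480x640 bool, what is visible of it) and "box" ([centre column, centre row, width, height] in pixels, round what is visible of it).
The state is a dict: "time_s": time; "q": joint angles; "qvel": joint speeds; "joint_efforts": joint torques, N m; "position": TCP position; "tool_rot": TCP orientation; "ft_force": force on the tool from outside, world axes, zero at the start; "wrist_torque": the same for the moment, N m; "grip_width": finger opening in m.
Only numpy, scipy, OpenCV 4.12 (cv2) and the standard library are available. Lean on these libraries where they do the work, as an engineer would, in place of code of your own. Each camera call takes 0.05 s, during which the arm holds its last target.

## Working session

There is one attempt and no reset: what is moved stays moved. The work goes in short steps, Python scripts to look and compute and a shell command to move; the robot and the scene stay as the last step left them, time stands still between calls to the robot, and variables do not carry over. Pictures are saved under pics/ and viewed, and the job is handed in when it is done.

```bash
mkdir -p pics; ls; python3 - <<'E'
from rig import *
import cv2
s=observe()
for k,v in s.items(): print(k,v)
print(grip_depth)
for n in ("top","side"):
    p=get_image(n)
    print(n,{k:v for k,v in p.items() if k!="frame"})
    cv2.imwrite(f"pics/{n}0.png",p["frame"][:,:,::-1])
    for t in ("tray","red_carrier","green_carrier","white_carrier","red_pad","contact_far","contact_left"):
        for d in silhouettes(t,p): print(t,round(d["confidence"],2),[round(x,1) for x in d["box"]])
E
```

```text
pics
time_s 0.0
q [-7.91986484e+01  2.18403388e+01  7.43863572e+01 -4.10980911e-05
  8.38578122e+01 -1.23358583e+01]
qvel [-0.12528818 -0.04193638 -0.0477777  -0.02436008 -0.05798264  0.10450004]
joint_efforts [ 2.10949169e-03 -4.48455656e+01 -2.31281537e+01 -2.44447892e-05
  4.74311950e-03 -7.23550158e-06]
position [ 0.21605271 -0.50545778  0.23070845]
tool_rot [[ 9.19566519e-01  3.92934269e-01 -2.77111858e-04]
 [ 3.92934241e-01 -9.19565432e-01  1.44867952e-03]
 [ 3.14413343e-04 -1.44104392e-03 -9.99998912e-01]]
ft_force [-0.06613645  0.33637366  1.67574116]
wrist_torque [ 0.01185786  0.03840837 -0.01668948]
grip_width 0.08540271371862873
0.0187
top {'fx': 616.0677149958216, 'fy': 616.0677149958216, 'cx': 316.8287112598178, 'cy': 239.45939674533318, 'D': array([-0.15395721,  0.        ,  0.        ,  0.        ,  0.        ]), 'xyz': array([0.51491177, 0.05658536, 1.13352564]), 'rotation': array([[ 0.02221919, -0.9982766 ,  0.0543152 ],
       [-0.99974902, -0.02234196, -0.00165403],
       [ 0.00286468, -0.05426482, -0.99852247]]), 'shot': 1}
tray 0.71 [278.9, 252.0, 128.8, 119.0]

[... 756 characters left out ...]
.54795894]), 'rotation': array([[-0.91639978, -0.25340094,  0.3098377 ],
       [-0.4000846 ,  0.60308468, -0.6900878 ],
       [-0.01198948, -0.75635761, -0.65404849]]), 'shot': 2}
tray 0.93 [312.9, 289.1, 172.9, 132.6]
tray 0.54 [342.4, 301.4, 62.0, 50.2]
red_carrier 0.94 [286.2, 293.0, 63.6, 53.6]
red_carrier 0.34 [214.5, 229.9, 35.4, 43.9]
green_carrier 0.94 [341.0, 301.0, 60.0, 51.3]
white_carrier 0.61 [355.5, 262.7, 62.8, 47.2]
white_carrier 0.58 [462.0, 300.1, 70.0, 50.3]
white_carrier 0.55 [413.4, 213.2, 56.7, 44.1]
red_pad 0.57 [310.8, 287.8, 167.9, 127.8]
red_pad 0.56 [301.3, 255.2, 52.4, 39.3]
contact_far 0.89 [239.9, 286.4, 34.1, 31.5]
contact_left 0.71 [270.7, 333.9, 38.0, 23.6]
```

```bash
python3 - <<'E'
import cv2
a=cv2.imread("pics/top0.png")[170:330,190:410]; cv2.imwrite("pics/top0z.png",cv2.resize(a,None,fx=3.6,fy=3.6,interpolation=cv2.INTER_CUBIC))
a=cv2.imread("pics/side0.png")[200:370,200:500]; cv2.imwrite("pics/side0z.png",cv2.resize(a,None,fx=2.6,fy=2.6,interpolation=cv2.INTER_CUBIC))
E
```

```text
(no output)
```

View pics/top0.png

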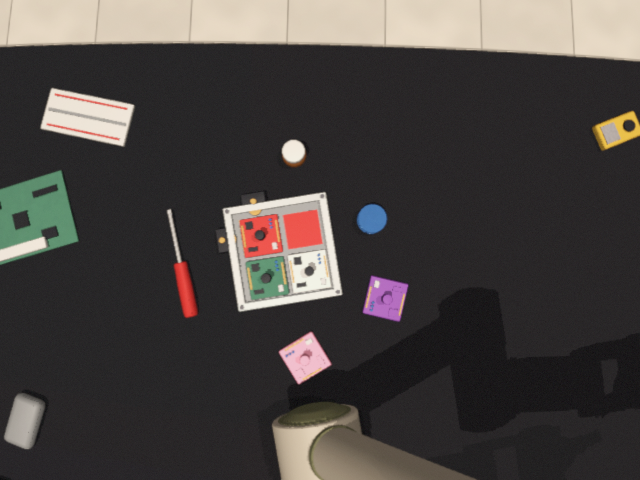

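View pics/top0z.png

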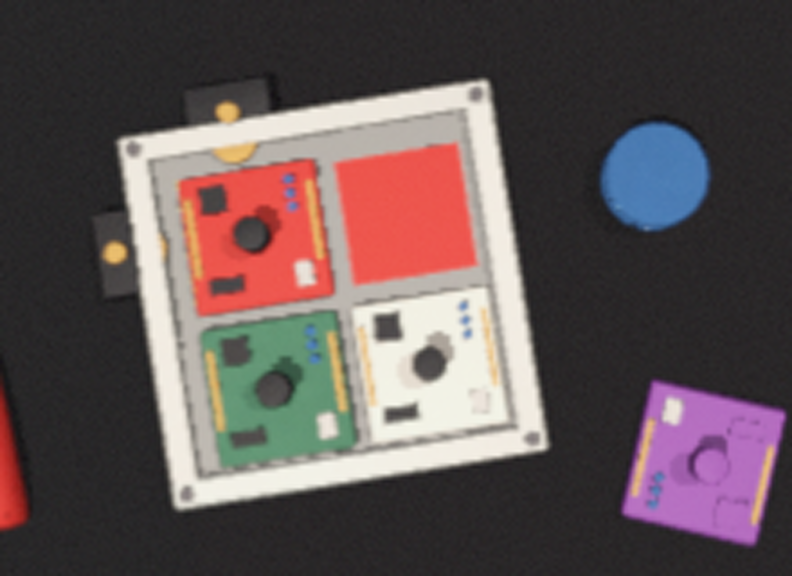

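View pics/side0.png

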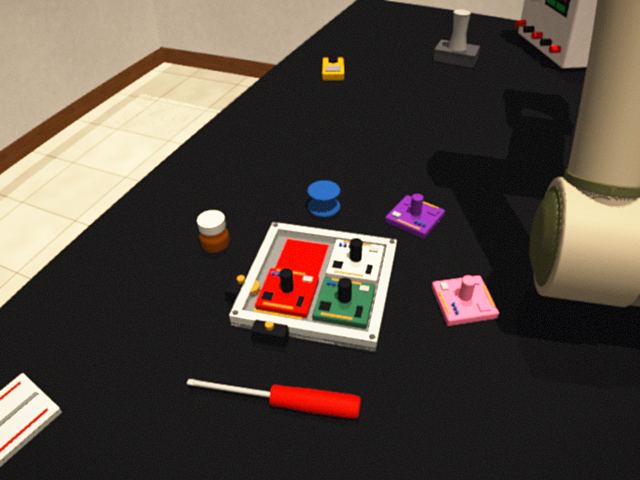

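View pics/side0z.png

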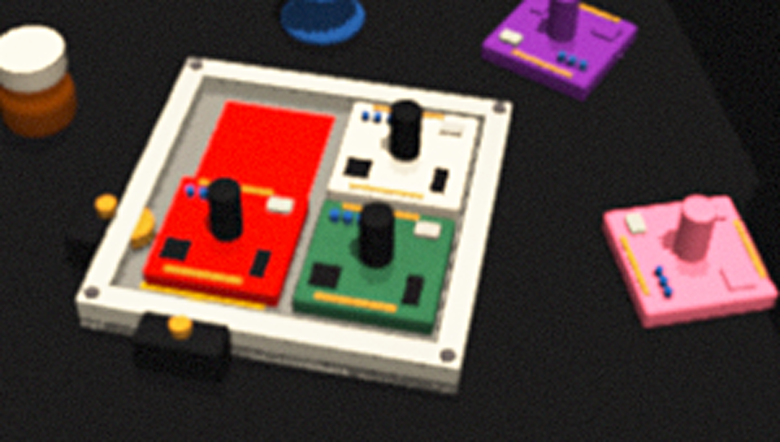

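The top picture shows the tray turned by about 9°. Red is in the bay (knob at 260,235), and the bare red patch is at -y (302,230). Green is at (266,277), so it slides along tray +x onto contact_far, and white is at (309,270). The pink and purple ones are look-alikes. Next I'll measure the poses.

```bash
cat > h.py <<'E'
import numpy as np, cv2
from rig import *
def K(p): return np.array([[p["fx"],0,p["cx"]],[0,p["fy"],p["cy"]],[0,0,1]])
def back(p,px,z):
    u=cv2.undistortPoints(np.array(px,float).reshape(-1,1,2),K(p),p["D"]).reshape(-1,2)
    d=np.c_[u,np.ones(len(u))]@p["rotation"].T
    t=(z-p["xyz"][2])/d[:,2]
    return p["xyz"]+d*t[:,None]
def proj(p,X):
    R=p["rotation"].T; 
    return cv2.projectPoints(np.array(X,float).reshape(-1,3),cv2.Rodrigues(R)[0],-R@p["xyz"],K(p),p["D"])[0].reshape(-1,2)
def trayfit(p):
    from scipy.optimize import least_squares
    f=p["frame"].astype(int)
    m=((f.min(2)>175)&(f.max(2)-f.min(2)<40)).astype(np.uint8)
    n,l,s,c=cv2.connectedComponentsWithStats(m)
    best=[i for i in range(1,n) if 0.25<1 and s[i][4]>800]
    return m,n,l,s
E
python3 - <<'E'
from h import *
p=get_image("top"); np.save("top.npy",p,allow_pickle=True)
f=p["frame"].astype(int)
hsv=cv2.cvtColor(p["frame"],cv2.COLOR_RGB2HSV).astype(int)
roi=np.zeros(f.shape[:2],bool); roi[185:320,215:350]=1
def big(m):
    n,l,s,c=cv2.connectedComponentsWithStats((m&roi).astype(np.uint8)); i=1+np.argmax(s[1:,4]); return l==i
def rect(m,z,name):
    c=max(cv2.findContours(m.astype(np.uint8),cv2.RETR_EXTERNAL,cv2.CHAIN_APPROX_NONE)[0],key=cv2.contourArea).reshape(-1,2)
    w=back(p,c,z)[:,:2]*1000
    (cx,cy),(a,b),th=cv2.minAreaRect(w.astype(np.float32))
    M=cv2.moments(w.astype(np.float32).reshape(-1,1,2))
    print(name,"ctr",round(cx,1),round(cy,1),"size",round(a,1),round(b,1),"ang",round(th,2),"mom",round(M['m10']/M['m00'],1),round(M['m01']/M['m00'],1))
rect(big((f.min(2)>130)),.02,"tray")
red=(hsv[:,:,1]>130)&((hsv[:,:,0]<8)|(hsv[:,:,0]>172))&(hsv[:,:,2]>120)
L=roi.copy();L[:,282:]=0
rect(big(red&L),.02,"red")
L2=roi.copy();L2[:,:284]=0
rect(big(red&L2),.008,"pad")
rect(big((hsv[:,:,0]>50)&(hsv[:,:,0]<90)&(hsv[:,:,1]>90)),.02,"green")
for n,(u,v) in dict(red=(260,235),green=(266,278),white=(309,271)).items():
    sub=np.zeros_like(roi); sub[v-8:v+9,u-8:u+9]=1
    m=big((f.max(2)<75)&sub); ys,xs=np.nonzero(m)
    print(n,m.sum(),xs.mean(),ys.mean(),(back(p,[[xs.mean(),ys.mean()]],.044)*1000).round(1))
E
```

```text
tray ctr 552.8 117.7 size 189.6 189.7 ang 10.48 mom 552.8 117.7
red ctr 580.4 156.7 size 69.2 69.3 ang 10.21 mom 579.9 156.9
pad ctr 594.9 81.8 size 63.0 62.1 ang 10.4 mom 594.8 81.8
green ctr 514.4 137.1 size 16.1 8.5 ang 57.75 mom 515.8 139.0
red 44 260.0 234.04545454545453 [[581.5 155.8  44. ]]
green 41 267.1219512195122 275.9024390243902 [[507.7 141.2  44. ]]
white 12 308.8333333333333 268.5 [[522.5  67.8  44. ]]
```

```bash
cat >> h.py <<'E'
T0=np.array([.5528,.1177]);A0=np.radians(10.4)
def tw(xy,z,T=T0,A=A0):
    xy=np.atleast_2d(xy).astype(float); R=np.array([[np.cos(A),-np.sin(A)],[np.sin(A),np.cos(A)]])
    return np.c_[xy@R.T+T,np.full(len(xy),z)]
SQ=np.array([[1,1],[-1,1],[-1,-1],[1,-1]])
CIR=np.array([[np.cos(t),np.sin(t)] for t in np.linspace(0,6.28,24)])
def overlay(name,out,carr,k=4,box=None):
    p=get_image(name); x0,y0,x1,y1=box or ((205,180,365,325) if name=="top" else (220,205,410,360))
    im=cv2.resize(p["frame"][y0:y1,x0:x1,::-1],None,fx=k,fy=k,interpolation=cv2.INTER_CUBIC)
    def pl(X,col):
        u=((proj(p,X)-[x0,y0]+.5)*k-.5)
        cv2.polylines(im,[np.round(u*8).astype(np.int32)],True,col,1,cv2.LINE_AA,3)
    pl(tw(SQ*.094,.02),(255,0,255)); pl(tw(SQ*.082,.02),(255,0,255))
    pl(tw(SQ*.032+[.0345,-.043],.008),(255,255,0))
    for c in carr:
        pl(tw(SQ*.035+c,.02),(0,255,255)); pl(tw(CIR*.009+c,.052),(255,255,0)); pl(tw(CIR*.009+c,.020),(0,128,255))
    cv2.imwrite(out,im)
E
python3 - <<'E'
from h import *
c=[(.0345,.0345),(-.043,.0345),(-.043,-.043)]
overlay("top","pics/ov1.png",c); overlay("side","pics/ov2.png",c)
E
```

```text
(no output)
```

View pics/ov1.png

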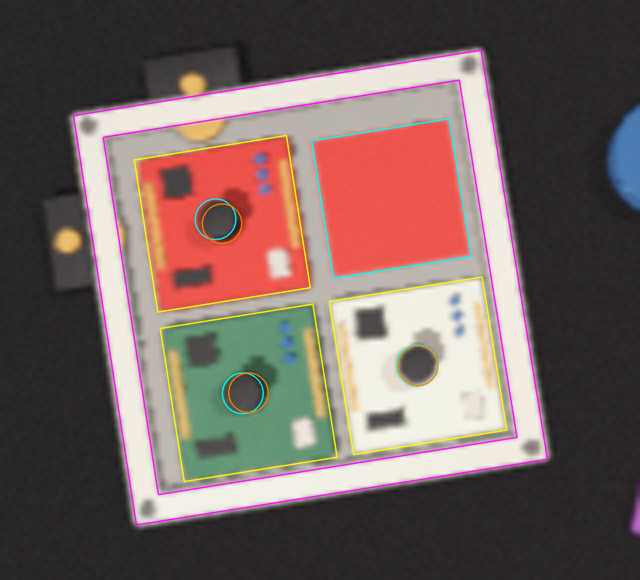

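View pics/ov2.png

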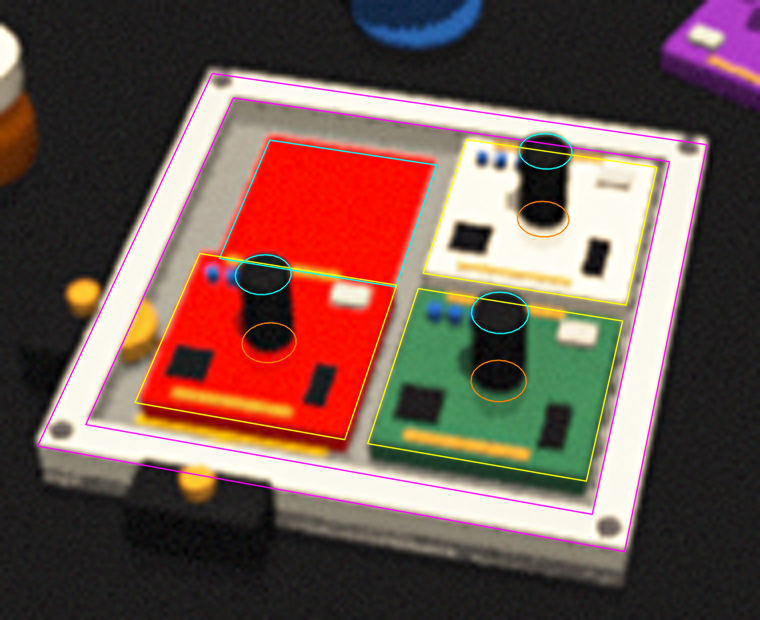

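```bash
cat >> h.py <<'E'
def to(x,y,z,A=A0):
    "tray x,y (mm), world z mm -> slide, roll"
    s=observe(); R=np.array(s["tool_rot"]); P=tw([x/1e3,y/1e3],z/1e3)[0]
    d=R.T@(P-s["position"]); a=np.arctan2(R[1,0],R[0,0])
    print("slide",d.round(5),"roll",round(a-A,4),"t",s["time_s"],"F tray",ftray(s).round(2),"grip",round(s["grip_width"],4))
def ftray(s):
    c,n=np.cos(A0),np.sin(A0); f=np.array(s["ft_force"]); return np.array([c*f[0]+n*f[1],-n*f[0]+c*f[1],f[2]])
def where():
    s=observe(); d=(s["position"][:2]-T0)*1e3; c,n=np.cos(A0),np.sin(A0)
    print("tray xy mm",np.round([c*d[0]+n*d[1],-n*d[0]+c*d[1]],2),"z",round(s["position"][2]*1e3,2),"t",round(s["time_s"],2),"F",ftray(s).round(2),"grip",round(s["grip_width"],4))
E
python3 -c "
from h import *
to(34.5,34.5,120)"
```

```text
slide [ 0.59584 -0.46708  0.11133] roll 0.2223 t 0.95 F tray [ 0.17  0.13 -0.7 ] grip 0.0854
```

```bash
python3 -m crank '{"slide":[[0.596,-0.467,0.111],[0.596,-0.467,0.111],[0.596,-0.467,0.111],[0.596,-0.467,0.111],[0.596,-0.467,0.111],[0.596,-0.467,0.111],[0.596,-0.467,0.111],[0.596,-0.467,0.111]],"roll":[0.222,0.222,0.222,0.222,0.222,0.222,0.222,0.222],"grip":[0.045,0.045,0.045,0.045,0.045,0.045,0.045,0.045]}' 60; python3 -c "
from h import *
to(34.5,34.5,120)"
```

```text
time_s: 1.75
position: [0.4073, -0.1571, 0.1733]
tool_rot: [[0.984, 0.18, 0.001], [0.18, -0.984, -0.001], [0.001, 0.001, -1.0]]
ft_force: [0.6, -0.4, 0.9]
grip_width: 0.0455
slide [ 0.22713 -0.27859  0.05327] roll -0.0001 t 1.75 F tray [ 0.56 -0.53  0.94] grip 0.0455
```

```bash
python3 -m crank '{"slide":[[0.227,-0.279,0.053],[0.227,-0.279,0.053],[0.227,-0.279,0.053],[0.227,-0.279,0.053],[0.227,-0.279,0.053],[0.227,-0.279,0.053],[0.227,-0.279,0.053],[0.227,-0.279,0.053]],"roll":[0,0,0,0,0,0,0,0],"grip":[0.045,0.045,0.045,0.045,0.045,0.045,0.045,0.045]}' 60; python3 -c "
from h import *
to(34.5,34.5,28)"
```

```text
time_s: 2.55
position: [0.5804, 0.1605, 0.1192]
tool_rot: [[0.983, 0.184, -0.0], [0.184, -0.983, 0.001], [-0.0, -0.001, -1.0]]
ft_force: [-0.6, -0.6, -0.1]
grip_width: 0.0452
slide [-0.00037  0.00264  0.09117] roll 0.0039 t 2.55 F tray [-0.69 -0.48 -0.12] grip 0.0452
```

```bash
python3 -m crank '{"slide":[[0,0.001,0.03],[0,0.002,0.06],[0,0.002,0.08],[0,0.002,0.09],[0,0.002,0.09],[0,0.002,0.09],[0,0.002,0.09],[0,0.002,0.09]],"roll":[0,0,0,0,0,0,0,0],"grip":[0.045,0.045,0.045,0.045,0.045,0.045,0.045,0.045]}' 60; python3 -c "
from h import *
to(34.5,34.5,28);where()
overlay('side','pics/ov3.png',[(.0345,.0345),(-.043,.0345),(-.043,-.043)])"
```

```text
time_s: 3.35
position: [0.5803, 0.1546, 0.0313]
tool_rot: [[0.984, 0.181, 0.002], [0.181, -0.984, 0.0], [0.002, 0.0, -1.0]]
ft_force: [0.3, -0.2, -0.0]
grip_width: 0.045
slide [ 0.0008  -0.00318  0.00332] roll 0.0003 t 3.35 F tray [ 0.3  -0.3  -0.04] grip 0.045
tray xy mm [33.7  31.32] z 31.32 t 3.35 F [ 0.3  -0.3  -0.04] grip 0.045
```

View pics/ov3.png

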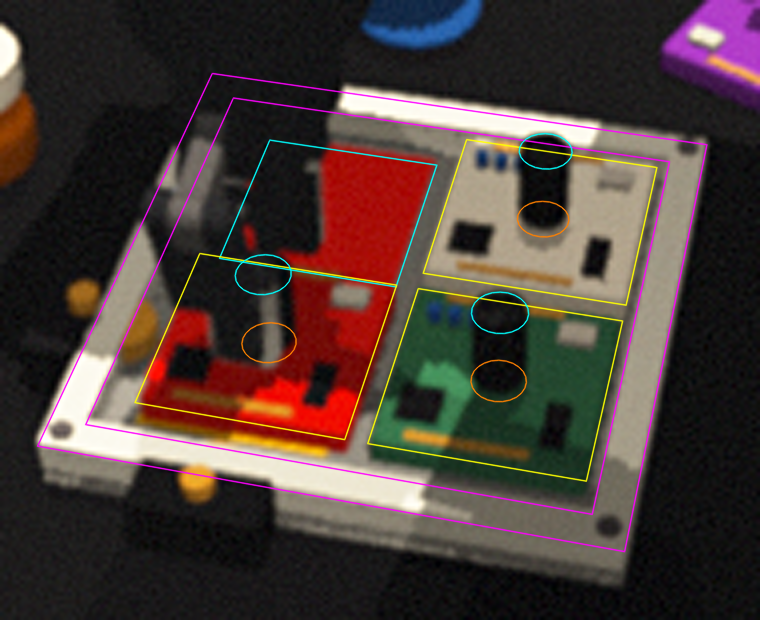

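The fingers straddle the red knob. I'll correct y and close.

```bash
python3 -m crank '{"slide":[[0,-0.003,0.003],[0,-0.003,0.003],[0,-0.003,0.003],[0,-0.003,0.003],[0,-0.003,0.003],[0,-0.003,0.003],[0,-0.003,0.003],[0,-0.003,0.003]],"roll":[0,0,0,0,0,0,0,0],"grip":[0.045,0.045,0.045,0.015,0.015,0.015,0.015,0.015]}' 50; python3 -c "
from h import *
where()"
```

```text
time_s: 4.2
position: [0.5794, 0.1575, 0.0275]
tool_rot: [[0.984, 0.181, 0.0], [0.181, -0.984, 0.0], [0.0, 0.0, -1.0]]
ft_force: [-0.4, 0.3, 3.5]
grip_width: 0.0163
tray xy mm [33.38 34.38] z 27.52 t 4.2 F [-0.34  0.35  3.53] grip 0.0163
```

```bash
python3 -m crank '{"slide":[[0,0.004,0],[0,0.012,0],[0,0.022,0],[0.001,0.033,0],[0.001,0.044,0],[0.001,0.053,0],[0.001,0.060,0],[0.001,0.062,0]],"roll":[0,0,0,0,0,0,0,0],"grip":[0.015,0.015,0.015,0.015,0.015,0.015,0.015,0.015]}' 50; python3 -c "
from h import *
where()
to(34.5,-42,28)
overlay('side','pics/ov4.png',[(.0345,-.043),(-.043,.0345),(-.043,-.043)])"
```

```text
time_s: 5.0
position: [0.592, 0.0952, 0.0275]
tool_rot: [[0.984, 0.179, 0.001], [0.179, -0.984, -0.0], [0.001, 0.0, -1.0]]
ft_force: [-1.0, 1.7, 5.4]
grip_width: 0.0165
tray xy mm [ 34.47 -29.19] z 27.51 t 5.0 F [-0.7   1.81  5.37] grip 0.0165
slide [ 4.000e-05  1.281e-02 -4.900e-04] roll -0.001 t 5.0 F tray [-0.7   1.81  5.37] grip 0.0165
```

View pics/ov4.png

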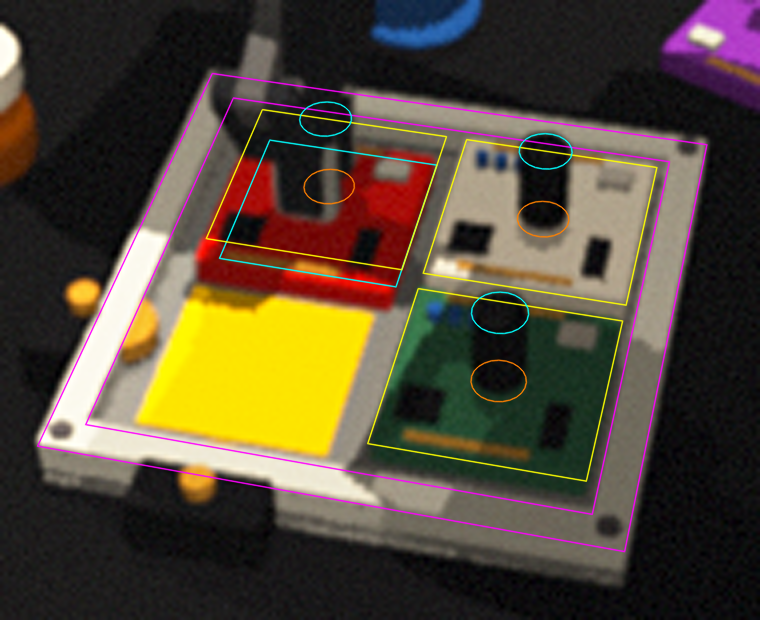

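Red follows the gripper and is about 13 mm short.

```bash
python3 -m crank '{"slide":[[0,0.003,-0.0005],[0,0.007,-0.0005],[0,0.010,-0.0005],[0,0.0125,-0.0005],[0,0.013,-0.0005],[0,0.013,-0.0005],[0,0.013,-0.0005],[0,0.013,-0.0005]],"roll":[0,0,0,0,0,0,0,0],"grip":[0.015,0.015,0.015,0.015,0.015,0.015,0.015,0.015]}' 50; python3 -c "
from h import *
where()"
```

```text
time_s: 5.85
position: [0.5936, 0.084, 0.0275]
tool_rot: [[0.983, 0.181, -0.001], [0.181, -0.983, -0.0], [-0.001, -0.0, -1.0]]
ft_force: [0.5, 0.1, -3.0]
grip_width: 0.0166
tray xy mm [ 34.1  -40.48] z 27.55 t 5.85 F [ 0.49  0.   -2.97] grip 0.0166
```

```bash
python3 -m crank '{"slide":[[0,0.001,0],[0,0.002,0],[0,0.002,0],[0,0.002,0],[0,0.002,0],[0,0.002,0],[0,0.002,0],[0,0.002,-0.01]],"roll":[0,0,0,0,0,0,0,0],"grip":[0.015,0.015,0.015,0.045,0.045,0.045,0.045,0.045]}' 50; python3 -c "
from h import *
where();to(-43,34.5,80)"
```

```text
time_s: 6.65
position: [0.5936, 0.082, 0.0372]
tool_rot: [[0.984, 0.181, -0.002], [0.181, -0.984, 0.0], [-0.002, -0.001, -1.0]]
ft_force: [-0.6, 0.5, -1.1]
grip_width: 0.0452
tray xy mm [ 33.66 -42.45] z 37.22 t 6.65 F [-0.51  0.6  -1.05] grip 0.0452
slide [-0.07673 -0.077   -0.04257] roll 0.0003 t 6.65 F tray [-0.51  0.6  -1.05] grip 0.0452
```

```bash
python3 -m crank '{"slide":[[0,0,-0.025],[0,0,-0.045],[-0.02,-0.02,-0.045],[-0.05,-0.05,-0.045],[-0.07,-0.07,-0.045],[-0.077,-0.077,-0.045],[-0.077,-0.077,-0.045],[-0.077,-0.077,-0.045]],"roll":[0,0,0,0,0,0,0,0],"grip":[0.045,0.045,0.045,0.045,0.045,0.045,0.045,0.045]}' 50; python3 -c "
from h import *
where();to(-43,34.5,28)
overlay('top','pics/ov5.png',[(.0345,-.043),(-.043,.0345),(-.043,-.043)])
overlay('side','pics/ov6.png',[(.0345,-.043),(-.043,.0345),(-.043,-.043)])"
```

```text
time_s: 7.45
position: [0.5058, 0.1433, 0.0833]
tool_rot: [[0.984, 0.181, 0.002], [0.181, -0.984, -0.0], [0.002, 0.0, -1.0]]
ft_force: [0.6, 0.1, -0.3]
grip_width: 0.0445
tray xy mm [-41.6   33.71] z 83.26 t 7.45 F [ 0.6  -0.04 -0.31] grip 0.0445
slide [-0.00148 -0.00081  0.05526] roll 0.0 t 7.45 F tray [ 0.6  -0.04 -0.31] grip 0.0445
```

View pics/ov5.png

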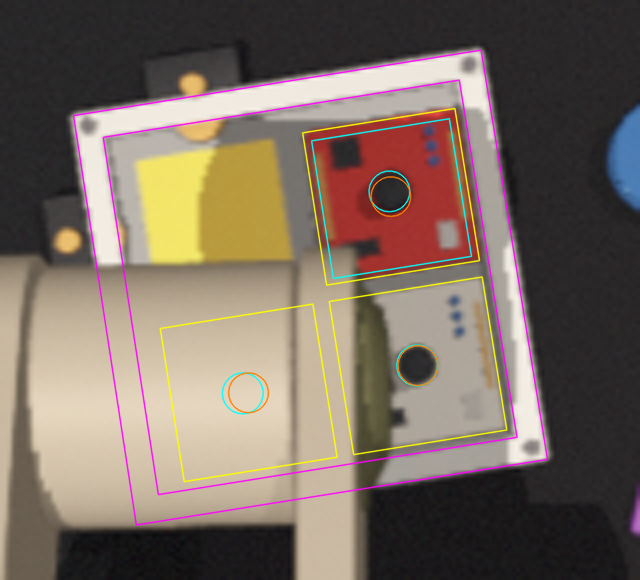

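View pics/ov6.png

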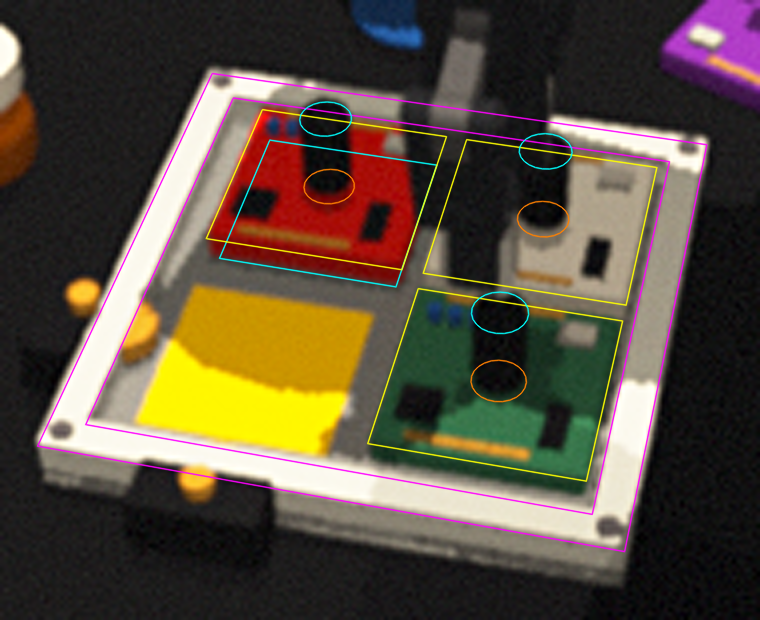

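Red sits on the pad within about 1–2 mm, and green and white are where they were. Next I'll lower onto green.

```bash
python3 -m crank '{"slide":[[0,0,0.02],[0,0,0.04],[0,0,0.052],[0,0,0.052],[0,0,0.052],[0,0,0.052],[0,0,0.052],[0,0,0.052]],"roll":[0,0,0,0,0,0,0,0],"grip":[0.045,0.045,0.045,0.045,0.045,0.045,0.045,0.045]}' 50; python3 -c "
from h import *
to(-43,34.5,28);where()"
```

```text
time_s: 8.35
position: [0.5048, 0.1438, 0.0313]
tool_rot: [[0.984, 0.181, 0.001], [0.181, -0.984, 0.0], [0.001, 0.0, -1.0]]
ft_force: [0.1, 0.3, -0.6]
grip_width: 0.045
slide [-0.00051 -0.00012  0.00333] roll 0.0003 t 8.35 F tray [ 0.19  0.26 -0.63] grip 0.045
tray xy mm [-42.49  34.38] z 31.33 t 8.35 F [ 0.19  0.26 -0.63] grip 0.045
```

```bash
python3 -m crank '{"slide":[[0,0,0.003],[0,0,0.0035],[0,0,0.0035],[0,0,0.0035],[0,0,0.0035],[0,0,0.0035],[0,0,0.0035],[0,0,0.0035]],"roll":[0,0,0,0,0,0,0,0],"grip":[0.045,0.045,0.015,0.015,0.015,0.015,0.015,0.015]}' 60; python3 -c "
from h import *
to(34,34.5,28);where()"
```

```text
time_s: 9.15
position: [0.5047, 0.1438, 0.0275]
tool_rot: [[0.984, 0.181, 0.0], [0.181, -0.984, 0.0], [0.0, 0.0, -1.0]]
ft_force: [-1.0, 0.3, 3.3]
grip_width: 0.0163
slide [ 7.664e-02 -8.000e-05 -5.000e-04] roll 0.0003 t 9.15 F tray [-0.94  0.44  3.34] grip 0.0163
tray xy mm [-42.64  34.39] z 27.48 t 9.15 F [-0.94  0.44  3.34] grip 0.0163
```

```bash
python3 -m crank '{"slide":[[0.004,0,-0.0003],[0.012,0,-0.0005],[0.024,0,-0.0005],[0.037,0,-0.0005],[0.050,0,-0.0005],[0.061,0,-0.0005],[0.068,0,-0.0005],[0.070,0,-0.0005]],"roll":[0,0,0,0,0,0,0,0],"grip":[0.015,0.015,0.015,0.015,0.015,0.015,0.015,0.015]}' 60; python3 -c "
from h import *
where()
overlay('side','pics/ov7.png',[(.0345,-.043),(.0275,.0345),(-.043,-.043)])"
```

```text
time_s: 9.95
position: [0.5741, 0.1565, 0.0275]
tool_rot: [[0.984, 0.181, 0.0], [0.181, -0.984, -0.0], [0.0, 0.0, -1.0]]
ft_force: [-0.0, -1.3, 0.1]
grip_width: 0.0164
tray xy mm [27.95 34.35] z 27.53 t 9.95 F [-0.26 -1.26  0.1 ] grip 0.0164
```

View pics/ov7.png

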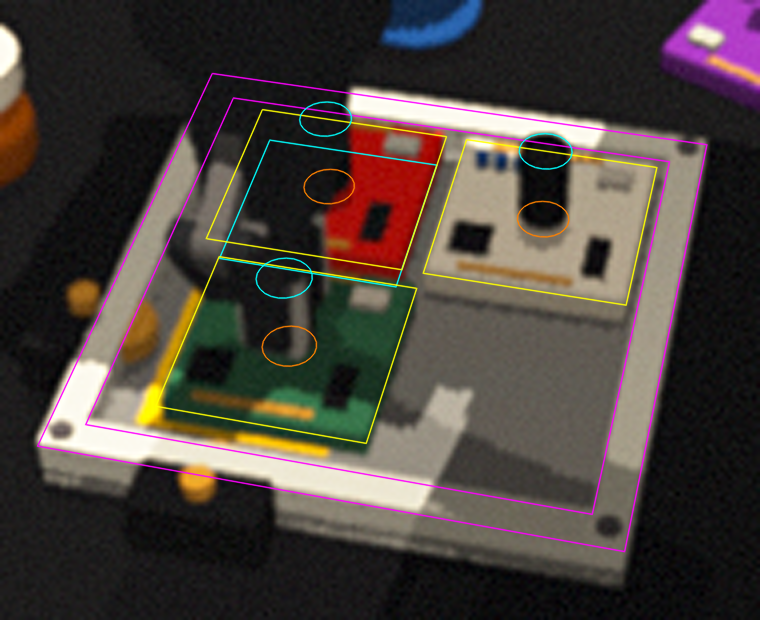

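```bash
cat >> h.py <<'E'
def favg(n=6):
    L=[]
    for i in range(n):
        get_image("side"); L.append(ftray(observe()))
    L=np.array(L); print("favg",L.mean(0).round(2),"sd",L.std(0).round(2)); where()
E
python3 -m crank '{"slide":[[0.001,0,0],[0.002,0,0],[0.004,0,0],[0.006,0,0],[0.007,0,0],[0.007,0,0],[0.007,0,0],[0.007,0,0]],"roll":[0,0,0,0,0,0,0,0],"grip":[0.015,0.015,0.015,0.015,0.015,0.015,0.015,0.015]}' 60; python3 -c "
from h import *
favg(6)"
```

```text
time_s: 10.8
position: [0.5802, 0.1577, 0.0278]
tool_rot: [[0.984, 0.181, -0.0], [0.181, -0.984, -0.0], [-0.0, -0.0, -1.0]]
ft_force: [-0.4, 0.8, -4.4]
grip_width: 0.0161
favg [-0.07  0.17 -3.86] sd [0.34 0.44 0.63]
tray xy mm [34.22 34.44] z 27.82 t 11.1 F [-0.51  0.11 -4.26] grip 0.0163
```

```bash
python3 -m crank '{"slide":[[0.0005,0,0.0003],[0.001,0,0.0003],[0.0015,0,0.0003],[0.002,0,0.0003],[0.0025,0,0.0003],[0.003,0,0.0003],[0.003,0,0.0003],[0.003,0,0.0003]],"roll":[0,0,0,0,0,0,0,0],"grip":[0.015,0.015,0.015,0.015,0.015,0.015,0.015,0.015]}' 60; python3 -c "
from h import *
favg(4)"
```

```text
time_s: 11.9
position: [0.5833, 0.1583, 0.0275]
tool_rot: [[0.984, 0.181, 0.0], [0.181, -0.984, 0.0], [0.0, 0.0, -1.0]]
ft_force: [-0.5, -0.7, -2.2]
grip_width: 0.016
favg [-0.32 -0.05 -3.25] sd [0.53 0.37 0.4 ]
tray xy mm [37.25 34.43] z 27.53 t 12.1 F [-0.1  0.  -3.1] grip 0.016
```

```bash
python3 -m crank '{"slide":[[0.0005,0,0.0003],[0.001,0,0.0003],[0.0015,0,0.0003],[0.0015,0,0.0003],[0.0015,0,0.0003],[0.0015,0,0.0003],[0.0015,0,0.0003],[0.0015,0,0.0003]],"roll":[0,0,0,0,0,0,0,0],"grip":[0.015,0.015,0.015,0.015,0.015,0.015,0.015,0.015]}' 60; python3 -c "
from h import *
favg(4)"
```

```text
time_s: 12.9
position: [0.5846, 0.1586, 0.0275]
tool_rot: [[0.984, 0.181, 0.0], [0.181, -0.984, -0.0], [0.0, 0.0, -1.0]]
ft_force: [-2.9, 0.0, 5.2]
grip_width: 0.0163
favg [-3.63 -0.44  5.41] sd [0.52 0.62 0.58]
tray xy mm [38.68 34.39] z 27.49 t 13.1 F [-4.28  0.62  6.08] grip 0.0163
```

```bash
python3 -m crank '{"slide":[[0.0002,0,-0.0001],[0.0004,0,-0.0002],[0.0006,0,-0.0002],[0.0008,0,-0.0002],[0.001,0,-0.0002],[0.001,0,-0.0002],[0.001,0,-0.0002],[0.001,0,-0.0002]],"roll":[0,0,0,0,0,0,0,0],"grip":[0.015,0.015,0.015,0.015,0.015,0.015,0.015,0.015]}' 60; python3 -c "
from h import *
favg(5)"
```

```text
time_s: 13.9
position: [0.5852, 0.1586, 0.0275]
tool_rot: [[0.984, 0.181, -0.001], [0.181, -0.984, -0.0], [-0.001, 0.0, -1.0]]
ft_force: [-6.0, -2.0, 5.5]
grip_width: 0.0161
favg [-5.58 -0.14  6.29] sd [0.43 0.51 0.54]
tray xy mm [39.23 34.44] z 27.47 t 14.15 F [-5.28  0.22  7.06] grip 0.0159
```

```bash
python3 -m crank '{"slide":[[0.0003,0,-0.0001],[0.0006,0,-0.0003],[0.0009,0,-0.0004],[0.0012,0,-0.0004],[0.0015,0,-0.0004],[0.0015,0,-0.0004],[0.0015,0,-0.0004],[0.0015,0,-0.0004]],"roll":[0,0,0,0,0,0,0,0],"grip":[0.015,0.015,0.015,0.015,0.015,0.015,0.015,0.015]}' 60; python3 -c "
from h import *
favg(5)"
```

```text
time_s: 14.95
position: [0.5858, 0.1588, 0.0275]
tool_rot: [[0.983, 0.181, -0.003], [0.181, -0.983, -0.001], [-0.003, -0.0, -1.0]]
ft_force: [-8.4, -2.6, 6.1]
grip_width: 0.016
favg [-8.67 -0.97  5.91] sd [0.6  0.51 0.42]
tray xy mm [39.88 34.45] z 27.47 t 15.2 F [-9.26 -0.45  6.2 ] grip 0.0161
```

```bash
python3 -m crank '{"slide":[[0.0003,0,0],[0.0006,0,0],[0.0009,0,-0.0001],[0.0009,0,-0.0002],[0.0009,0,-0.0002],[0.0009,0,-0.0002],[0.0009,0,-0.0002],[0.0009,0,-0.0002]],"roll":[0,0,0,0,0,0,0,0],"grip":[0.015,0.015,0.015,0.015,0.015,0.015,0.015,0.015]}' 60; python3 -c "
from h import *
favg(10)"
```

```text
time_s: 16.0
position: [0.5862, 0.1589, 0.0275]
tool_rot: [[0.983, 0.181, -0.005], [0.181, -0.983, -0.001], [-0.005, -0.0, -1.0]]
ft_force: [-9.7, -2.4, 6.0]
grip_width: 0.0163
favg [-10.04  -1.28   5.98] sd [0.34 0.47 0.28]
tray xy mm [40.31 34.44] z 27.51 t 16.5 F [-10.45  -1.32   6.02] grip 0.0163
```

```bash
python3 -m crank '{"slide":[[0.0002,0,0],[0.0004,0,0],[0.0006,0,0],[0.0006,0,0],[0.0006,0,0],[0.0006,0,0],[0.0006,0,0],[0.0006,0,0]],"roll":[0,0,0,0,0,0,0,0],"grip":[0.015,0.015,0.015,0.015,0.015,0.015,0.015,0.015]}' 60; python3 -c "
from h import *
favg(10)"
```

```text
time_s: 17.3
position: [0.5865, 0.1589, 0.0275]
tool_rot: [[0.983, 0.181, -0.006], [0.181, -0.983, -0.001], [-0.006, -0.0, -1.0]]
ft_force: [-11.2, -3.2, 8.4]
grip_width: 0.016
favg [-11.68  -1.49   7.22] sd [0.59 0.86 0.5 ]
tray xy mm [40.55 34.48] z 27.52 t 17.8 F [-10.39  -0.43   6.96] grip 0.0162
```

Held at about 11.7 N at the wrist for more than 0.9 s. I'll back off and let go.

```bash
python3 -m crank '{"slide":[[-0.001,0,0],[-0.002,0,0],[-0.003,0,0],[-0.004,0,0],[-0.005,0,0],[-0.0055,0,0],[-0.0055,0,0],[-0.0055,0,0]],"roll":[0,0,0,0,0,0,0,0],"grip":[0.015,0.015,0.015,0.015,0.015,0.015,0.015,0.015]}' 60; python3 -c "
from h import *
favg(4)"
```

```text
time_s: 18.6
position: [0.5834, 0.1583, 0.0279]
tool_rot: [[0.984, 0.181, 0.0], [0.181, -0.984, 0.0], [0.0, -0.0, -1.0]]
ft_force: [0.3, 0.2, -3.6]
grip_width: 0.0164
favg [-0.07  0.33 -3.87] sd [0.35 0.48 0.3 ]
tray xy mm [37.33 34.41] z 28.0 t 18.8 F [-0.6  -0.39 -4.38] grip 0.0166
```

Free of the contact now. I'll set it down 0.5 mm, release, and go over to white.

```bash
python3 -m crank '{"slide":[[0,0,0.0005],[0,0,0.0005],[0,0,0.0005],[0,0,0.0005],[0,0,0.0005],[0,0,-0.01],[0,0,-0.03],[0,0,-0.055]],"roll":[0,0,0,0,0,0,0,0],"grip":[0.015,0.045,0.045,0.045,0.045,0.045,0.045,0.045]}' 60; python3 -c "
from h import *
where();to(-43,-43,83)"
```

```text
time_s: 19.6
position: [0.5829, 0.1582, 0.0838]
tool_rot: [[0.984, 0.181, -0.001], [0.181, -0.984, -0.0], [-0.001, -0.0, -1.0]]
ft_force: [-0.7, 0.4, 0.3]
grip_width: 0.0449
tray xy mm [36.93 34.41] z 83.76 t 19.6 F [-0.67  0.49  0.26] grip 0.0449
slide [-0.07995  0.0774   0.00085] roll 0.0002 t 19.6 F tray [-0.67  0.49  0.26] grip 0.0449
```

```bash
python3 -m crank '{"slide":[[-0.015,0.015,0],[-0.04,0.04,0],[-0.065,0.063,0],[-0.08,0.0775,0],[-0.08,0.0775,0],[-0.08,0.0775,0],[-0.08,0.0775,0],[-0.08,0.0775,0]],"roll":[0,0,0,0,0,0,0,0],"grip":[0.045,0.045,0.045,0.045,0.045,0.045,0.045,0.045]}' 60; python3 -c "
from h import *
where();to(-43,-43,28)
overlay('side','pics/ov8.png',[(.0345,-.043),(.037,.0345),(-.043,-.043)])"
```

```text
time_s: 20.4
position: [0.519, 0.0683, 0.083]
tool_rot: [[0.983, 0.182, 0.0], [0.182, -0.983, 0.0], [0.0, 0.0, -1.0]]
ft_force: [0.1, 1.2, 0.1]
grip_width: 0.0454
tray xy mm [-42.12 -42.51] z 83.05 t 20.4 F [0.32 1.13 0.09] grip 0.0454
slide [-0.0009   0.00049  0.05505] roll 0.0013 t 20.4 F tray [0.32 1.13 0.09] grip 0.0454
```

View pics/ov8.png

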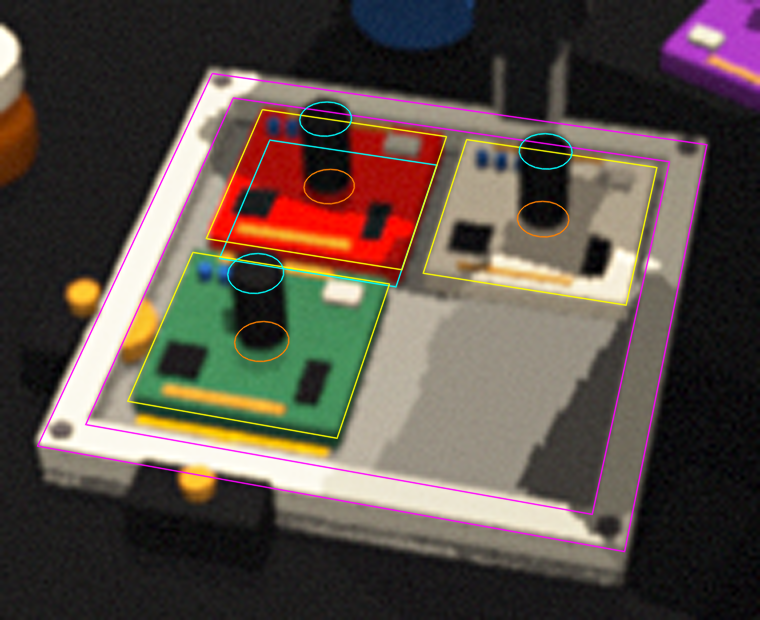

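Green is in the bay, square and just clear of the nub, and red is on its pad. The fingers are above white.

```bash
python3 -m crank '{"slide":[[0,0,0.02],[0,0,0.04],[0,0,0.055],[0,0,0.055],[0,0,0.055],[0,0,0.055],[0,0,0.055],[0,0,0.055]],"roll":[0,0,0,0,0,0,0,0],"grip":[0.045,0.045,0.045,0.045,0.045,0.045,0.045,0.045]}' 60; python3 -c "
from h import *
where()"
```

```text
time_s: 21.25
position: [0.5188, 0.0676, 0.0286]
tool_rot: [[0.984, 0.181, 0.001], [0.181, -0.984, -0.0], [0.001, 0.0, -1.0]]
ft_force: [-1.0, -0.2, 0.6]
grip_width: 0.0448
tray xy mm [-42.47 -43.14] z 28.56 t 21.25 F [-1.   -0.02  0.56] grip 0.0448
```

```bash
python3 -m crank '{"slide":[[0,0,0],[0,0,0],[0,0,0],[0,0,0],[0,0,0],[0,0,0],[0,0,0],[0,0,0]],"roll":[0,0,0,0,0,0,0,0],"grip":[0.045,0.015,0.015,0.015,0.015,0.015,0.015,0.015]}' 60; python3 -c "
from h import *
where()"
```

```text
time_s: 22.05
position: [0.5187, 0.0676, 0.0283]
tool_rot: [[0.984, 0.181, 0.0], [0.181, -0.984, -0.0], [0.0, 0.0, -1.0]]
ft_force: [-1.3, -0.5, 5.8]
grip_width: 0.0165
tray xy mm [-42.63 -43.16] z 28.25 t 22.05 F [-1.37 -0.26  5.81] grip 0.0165
```

```bash
python3 -m crank '{"slide":[[0,-0.004,0],[0,-0.012,0],[0,-0.024,0],[0,-0.037,0],[0,-0.050,0],[0,-0.061,0],[0,-0.069,0],[0,-0.0725,0]],"roll":[0,0,0,0,0,0,0,0],"grip":[0.015,0.015,0.015,0.015,0.015,0.015,0.015,0.015]}' 60; python3 -c "
from h import *
where()"
```

```text
time_s: 22.85
position: [0.5054, 0.1399, 0.0283]
tool_rot: [[0.983, 0.182, 0.001], [0.182, -0.983, -0.0], [0.001, 0.0, -1.0]]
ft_force: [-0.5, -1.3, 5.5]
grip_width: 0.0165
tray xy mm [-42.57  30.4 ] z 28.27 t 22.85 F [-0.71 -1.17  5.54] grip 0.0165
```

```bash
python3 -m crank '{"slide":[[0,-0.002,0],[0,-0.004,0],[0,-0.005,0],[0,-0.005,0],[0,-0.005,0],[0,-0.005,0],[0,-0.005,0],[0,-0.005,0]],"roll":[0,0,0,0,0,0,0,0],"grip":[0.015,0.015,0.015,0.015,0.015,0.015,0.015,0.015]}' 60; python3 -c "
from h import *
favg(3)"
```

```text
time_s: 23.65
position: [0.5047, 0.1444, 0.0283]
tool_rot: [[0.983, 0.181, 0.001], [0.181, -0.983, 0.0], [0.001, -0.0, -1.0]]
ft_force: [-0.1, 0.1, 5.3]
grip_width: 0.0162
favg [-0.24  0.12  5.29] sd [0.06 0.44 0.63]
tray xy mm [-42.5   34.94] z 28.26 t 23.8 F [-0.21 -0.44  5.32] grip 0.0161
```

Now I'll release, go up, and move clear so I can look.

```bash
python3 -m crank '{"slide":[[0,0,0],[0,0,0],[0,0,0],[0,0,0],[0,0,-0.005],[0,0,-0.03],[0,0,-0.07],[0,0,-0.11]],"roll":[0,0,0,0,0,0,0,0],"grip":[0.045,0.045,0.045,0.045,0.045,0.045,0.045,0.045]}' 60 && python3 -m crank '{"slide":[[-0.03,0.05,-0.02],[-0.06,0.1,-0.04],[-0.08,0.15,-0.05],[-0.08,0.2,-0.05],[-0.08,0.25,-0.05],[-0.08,0.3,-0.05],[-0.08,0.3,-0.05],[-0.08,0.3,-0.05]],"roll":[0,0,0,0,0,0,0,0],"grip":[0.045,0.045,0.045,0.045,0.045,0.045,0.045,0.045]}' 60; python3 -c "
from h import *
c=[(.0345,-.043),(.037,.0345),(-.043,.0345)]
overlay('side','pics/ov9.png',c);overlay('top','pics/ov10.png',c)
p=get_image('top');cv2.imwrite('pics/top9.png',p['frame'][:,:,::-1]);where()"
```

```text
time_s: 24.6
position: [0.5041, 0.1438, 0.1394]
tool_rot: [[0.984, 0.181, -0.001], [0.181, -0.984, -0.0], [-0.001, -0.0, -1.0]]
ft_force: [0.3, -0.5, -0.2]
grip_width: 0.0451
time_s: 25.4
position: [0.4803, -0.1688, 0.188]
tool_rot: [[0.984, 0.177, 0.0], [0.177, -0.984, -0.001], [0.0, 0.001, -1.0]]
ft_force: [0.2, 1.2, -0.3]
grip_width: 0.0448
tray xy mm [-122.81 -264.85] z 188.08 t 25.55 F [-0.3   0.09  0.22] grip 0.0449
```

View pics/ov9.png

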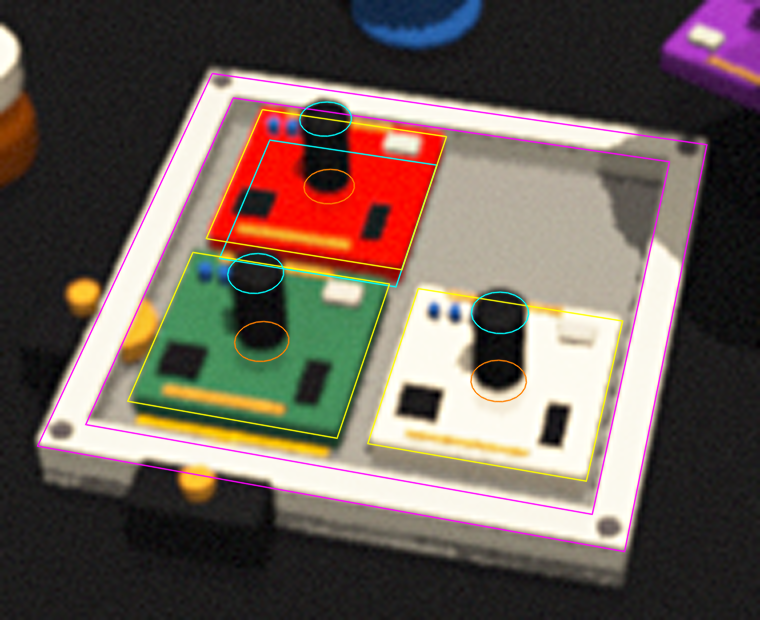

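View pics/ov10.png

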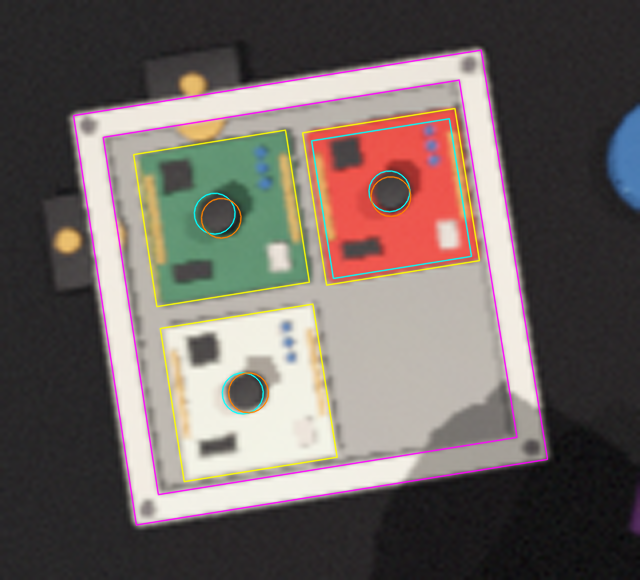

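View pics/top9.png

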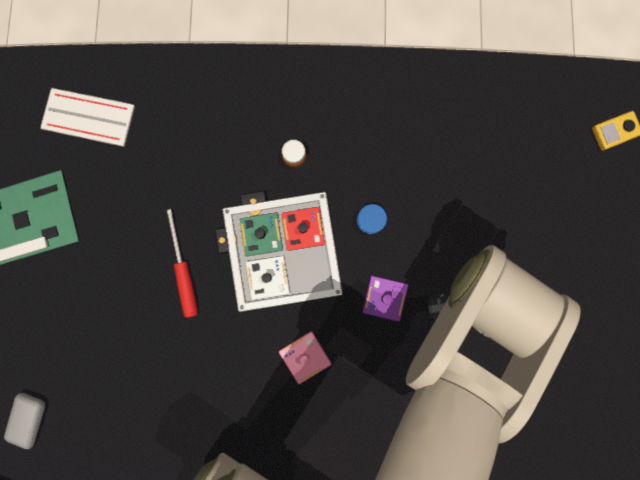

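All three carriers are in place, the loading corner is empty, and the bystanders haven't moved (jar 293,152; spool 372,219; screwdriver unchanged). I'm handing in.

```bash
python3 -c "
from rig import *
print(close_job())"
```

```text
the job is handed in; nothing more can be done
None
```

I finished all three slides and handed the job in at about 26 s of the 62 s allowed. `close_job` gives no verdict, so the results below come from my own checks.

- **Red:** I slid it from the test bay onto the red patch. The last pictures show it within about 2 mm of the patch's middle.
- **Green:** I slid it along tray +x into the bay and pressed it against `contact_far`. The wrist force averaged 10.0 N, then 11.7 N over the last roughly 0.5 s of readings, with a spread of about 0.6 N. I then backed it off until the contact was free and let go. It rests at about (37, 34.5) mm from the tray's middle, some 4 mm from the bay's middle.
- **White:** I slid it 78 mm into the place green had left, so the loading corner is empty.

The contact force was never read directly. The wrist reading includes a little floor friction and tends to read slightly above the true contact force, so the press was somewhat above the "about 10 N" asked for at the wrist. While I moved green in and backed it off, the gripper pulled up on it with about 4 N, roughly its weight. The tool rose by at most about 0.5 mm, well under the 6 mm lift limit.

The final top and side pictures agree with these positions to within 1–2 mm. They show the carriers flat and released, the screwdriver, jar and spool not visibly moved, and the gripper well clear. No check failed.

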